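Set a sprung stop screw to a setting block

ROBOT

A 7-joint arm with a two-finger parallel gripper is mounted at the origin on a cart in front of the work surface, level with it; the furniture and walls round the work are solid. World frame = base frame: x ahead of the robot, y to its left, z up, the work surface at z = 0. Lengths are in m, angles in rad, forces in N, time in s.
With the tool pointing down it reaches from about 0.425 to 0.925 m from the base axis. Payload 6.8 kg.
Tool frame: the origin (TCP) lies at the very end of the fingers, on their centre line; the grasp point (between the pads) lies 19 mm behind it (r.tcp_to_grasp is the distance from the TCP to the grasp point, in m); z points along the fingers, y is the line along which they close (so a half turn about z gives the same grasp; the last joint's range is limited). The gripper opens to 85 mm and grips with 20 to 120 N. Pads are 22 mm wide; open, the fingers measure 114 mm over their backs; the gripper's body (76 mm by 85 mm) begins 54 mm behind the grasp point. The pads swing forward as they close: fully open they stand 13 mm farther back than shut.
Start: joints at [-1.335, 0.477, 0.022, 1.555, -0.011, 1.109, -0.083], TCP at [0.228, 0.636, 0.231] pointing down, gripper open.
Joint ranges: [-2.96, 2.96], [-0.34, 2.1], [-1.41, 1.46], [0.24, 2.44], [-1.37, 4.51], [0.17, 1.92], [-2.96, 2.96]. Speed limits (rad/s): [2.39, 2.39, 3.14, 3.14, 3.14, 3.14, 3.14].

INTERFACE

Orientations are given as a rotation vector (axis times angle).
In Python, from bench import r gives the robot as it stands.
- The arm moves only by the tool step_arm, never from a script. Its argument "moves" is a list of rows, each a list of 7 numbers: the shift along the tool's x, y, z in mm, then the turn, a rotation vector about the tool's x, y, z in rad, then the finger opening in mm, from 0 to 85.4. A call has 1 to 8 rows; each row is the pose to reach, as a shift and turn from the pose commanded when the call began, along the tool's axes at that moment; what a row does not reach only later rows make up. A row lasts 1/10 s, in which the tool goes at most 50 mm and 8.59 degrees, less where a joint would pass 70% of its speed; a pose out of reach is approached as far as the arm can. A call with a gripper value outside its range is refused whole. The fingers move at their own pace and stop on an object; "grip_force" is the grip in N (left out, the last holds). Time passes only in rows, so rows that repeat a pose let the fingers close. It gives the time, the measured TCP pose, the force, the opening and the grip force at its end, in the units of the state.
- r.get_obs(): the state, without advancing time (a new reading comes with each control period).
- r.grab_frame(name): name is "scene" or "side" or "wrist"; returns a dict with "image" (400x640x3 uint8, red, green, blue), "depth" (400x640 float32, m along the optical axis (not along the pixel's ray), 0 where there is no reading), "mtx" (3x3 intrinsics, pixels), "rvec" (rotation vector, rad) and "tvec" (3), from world to camera coordinates, as OpenCV has them. Camera axes: x right, y down, z forward; pixel columns grow to the right and rows downward; lengths in m; the calibration is good to about 2 mm. A picture is of the moment at which its call begins.
- r.hand_in(): hands the job in; it is judged then, once.
The state is a dict: "clock": time; "joints": joint angles; "qvel": joint speeds; "tau": joint torques, N m; "tcp_pos": TCP position; "orientation": TCP orientation; "contact_force": force on the tool from outside, world axes, zero at the start; "moment": the same for the moment, N m; "grip_width": finger opening in m; "gripper_force": force on a finger pad.
Only numpy, scipy, OpenCV 4.12 (cv2) and the standard library are available. Lean on these libraries where they do the work, as an engineer would, in place of code of your own. Each camera call takes 0.05 s, during which the arm holds its last target. There are 200 camera calls.

TASK

Stand the taller of the two setting blocks on the base of the stop gauge, slid in from the left end until its middle is under the stop screw, and let go of it. Fetch the driver from its stand and with it turn the stop screw clockwise until the sprung nose just drags on the block (pressed in by about 1 mm), then put the driver back in its stand. Finally take the block by its right end and draw it straight out to the right along the base, under the nose, until it is clear of the screw, and leave it standing there.

Things in the scene. Friction and masses are not known exactly. Their poses are not given: they have to be found in the camera images.
- stop_gauge: Fixed stop gauge: steel base plate 260 (y) x 100 (x -38 to +62) x 10 mm with a grey C-frame: column behind at x +35 to +59, y +-17 mm; arm 30 mm wide in y, forward to x -18 mm, 48 to 62 mm above the bench. Origin on the bench straight under the screw's axis; x away from the robot, y (long way) to the left, z up. The base is open from above except under the arm.
- gauge_bed (a point): Top of the base plate straight under the screw (10 mm above the bench); axes as stop_gauge. The block belongs along y at x = 0, its centre 13 mm above this point. A fence 6 mm high at x +13 to +25, y +-30 mm lies just behind the block's place.
- screw_slot (a point): Centre of the slot's mouth on top of the stop screw's dark round head (32 mm across, 18 mm high), about 87 to 89 mm above the bench at the start; sinks 2 mm per rad turned. The slot is a closed pocket 8 mm wide, about 24 mm long, 14 mm deep, long way along this point's y axis (= stop_gauge's y axis turned clockwise by the joint angle).
- stop_screw (a joint): Angle of the stop screw, rad; grows clockwise seen from above; the screw sinks 2 mm per rad. Starts at 0.5 to 1.6. At 0 the nose is 32 mm above the base plate, so it meets the tall block (26 mm) at 3.0 and is pressed in by 1 mm at 3.5. Stays where it is left; takes about 0.06 N m to turn. End stop at 5.2.
- plunger (a joint): How far the sprung brass nose (8 mm ball) at the screw's lower end is pressed in, in m: 0 when free, at most 0.003; about 0.8 N at first touch, then 1.2 N per mm.
- tall_block_centre (a point): Centre of the taller setting block: plain aluminium bar, three dark holes in each side, 18 wide (x) x 140 long (y) x 26 mm high (z), 0.12 to 0.2 kg. Stands loose on the bench at the left, its 26 mm height upright, and stays that way up. Take it near an end (about 58 mm from the centre) so that the gripper clears the screw.
- low_block_centre (a point): Centre of the other, lower setting block, of the same look, 18 x 140 x 16 mm, about 0.1 kg; not needed, leave it alone. The two blocks may lie in either order.
- driver_grip (a point): Centre of the driver's square wooden handle, 20 x 20 x 50 mm high, flats facing x and y; 0.09 kg. Stands blade down in its stand on a brass collar 33 mm across (underside 30 mm below this point). Blade tip 75 mm below; blade 18 mm wide (y), a wedge 4.4 mm thick (x) tapering over 16 mm to about 1.6 at the tip. It bottoms in the slot when this point is 61 mm above screw_slot.
- stand_mouth (a point): Centre of the mouth of the square hole, 24 mm wide and right through, in the driver's stand, a fixed wooden block 62 x 62 x 55 mm high (this point is on its top). With the driver in place driver_grip is 30 mm above this point, at any yaw.
- rim_tin_c (a point): Centre of a small round tin, 61 mm across, 28 mm high, at the back; leave it alone.
Not all that is in view belongs to the job. There is more than one size of the part that bears driver_grip; the job needs the larger.

How it is judged:
On the way, in this order (a step that is already met when the one before it is completed fails the run):
1. the taller block stands on the base with its middle (within 30 mm) under the screw, let go (y of tall_block_centre in the frame of stop_gauge between -0.03 and 0.03 m and x of tall_block_centre in the frame of stop_gauge between -0.008 and 0.008 m and z of tall_block_centre in the frame of stop_gauge between 0.02 and 0.026 m and angle between tall_block_centre's own z axis and vertical below 0.06 rad and contact force between the fingers and tall_block below 0.1 N), for 0.2 s.
2. with the driver in its slot the screw is turned down until the nose is pressed in by the block (0.2 to 1.9 mm) (value of joint stop_screw between 3.15 and 3.9 rad and value of joint plunger between 0.0002 and 0.0019 m and horizontal distance between driver_grip and screw_slot below 0.015 m and distance between driver_grip and screw_slot below 0.075 m), for 0.2 s.
3. the driver stands in its stand again, let go (horizontal distance between driver_grip and stand_mouth below 0.01 m and z of driver_grip in the frame of stand_mouth between 0.022 and 0.038 m and angle between driver_grip's own z axis and vertical below 0.12 rad and contact force between the fingers and driver below 0.1 N), for 0.2 s.
4. the block is drawn to the right along the base with the nose dragging on it (y of tall_block_centre in the frame of stop_gauge between -0.068 and -0.042 m and value of joint plunger above 0.0002 m and z of tall_block_centre in the frame of stop_gauge between 0.019 and 0.027 m).
At the end, for the whole second after the job is handed in: Screw left at 3.15 to 3.9 rad; driver upright in its stand (within 10 mm); tall block standing at rest to the right of the screw along the base, its centre 71 to 200 mm from the screw's axis and within 40 mm of the base's middle line (x = 0) (value of joint stop_screw between 3.15 and 3.9 rad and horizontal distance between driver_grip and stand_mouth below 0.01 m and z of driver_grip in the frame of stand_mouth between 0.022 and 0.038 m and angle between driver_grip's own z axis and vertical below 0.12 rad and y of tall_block_centre in the frame of stop_gauge between -0.2 and -0.071 m and x of tall_block_centre in the frame of stop_gauge between -0.04 and 0.04 m and z of tall_block_centre in the frame of stop_gauge between 0.01 and 0.027 m and angle between tall_block_centre's own z axis and vertical below 0.1 rad and linear speed of each of tall_block, driver below 0.02 m/s); the robot touches nothing.
It fails at once if the screw is turned or pushed by the fingers instead of the driver (contact force between the fingers and stop_screw above 2 N).
It fails at once if the lower block is shifted by more than 40 mm (distance of low_block_centre from where it was at the start of the episode above 0.04 m).
It fails at once if the round tin at the back is shifted by more than 40 mm (distance of rim_tin_c from where it was at the start of the episode above 0.04 m).
It also fails if it takes over 72 s, if anything falls off the work surface, if the arm or the gripper's body presses on something with over 40 N, if the wrist force passes 120 N, or if a joint passes its speed limit or range.

## Working session

There is one attempt and no reset: what is moved stays moved. The work goes in short steps, Python scripts to look and compute and a tool call to move; the robot and the scene stay as the last step left them, time stands still between calls to the robot, and variables do not carry over. Pictures are saved under pics/ and viewed, at most 10 in all, crops included, and the job is handed in when it is done.

Besides the shell and the picture viewer there is one more tool, called after "Call:" as name([rows], argument=value, ...), one row to a line, values as JSON. step_arm: Moves the arm, as the interface text tells. Its arguments: {"type":"object","properties":{"moves":{"type":"array","items":{"type":"array","items":{"type":"number"}}},"grip_force":{"type":"number"}},"required":["moves"]}

```bash
mkdir -p pics; ls
python3 - <<'E'
from bench import r
import cv2,numpy as np
for n in ["scene","side"]:
    f=r.grab_frame(n); np.savez(f"pics/{n}0.npz",**f)
    cv2.imwrite(f"pics/{n}0.png",f["image"][:,:,::-1])
    print(n,f["mtx"].tolist(),f["rvec"],f["tvec"])
print(r.get_obs(),r.tcp_to_grasp)
E
```

```text
pics
scene [[459.89298140628875, 0.0, 323.6207524770881], [0.0, 459.89298140628875, 207.97044080823454], [0.0, 0.0, 1.0]] [ 1.76263072 -1.00911285  0.6641507 ] [-0.35697228  0.2750666   0.84264856]
side [[429.2776415956277, 0.0, 319.5054432258875], [0.0, 429.2776415956277, 197.2339325776731], [0.0, 0.0, 1.0]] [ 2.07180846 -0.38294663  0.1856963 ] [-0.56497905  0.12592762  1.40623801]
{'clock': 0.1, 'joints': array([-1.33511941,  0.47771139,  0.02237663,  1.55632783, -0.01152084,
        1.10927995, -0.083095  ]), 'qvel': array([-0.00068887,  0.00010495, -0.00036646, -0.00220825,  0.0011549 ,
       -0.00061597,  0.00102295]), 'tau': array([ 4.97882036e-03, -5.97757030e+01,  1.61400195e+00, -2.81955636e+01,
        1.28938624e-02,  5.01172675e-03, -5.42709216e-06]), 'tcp_pos': array([0.22735518, 0.63501195, 0.23043809]), 'orientation': array([-5.37342420e-01, -3.09513227e+00,  2.49708825e-03]), 'contact_force': array([0.72419958, 0.17275111, 0.66993725]), 'moment': array([0.00767432, 0.01530022, 0.02740431]), 'gripper_force': 0.0, 'grip_width': 0.08567471002583331} 0.0187
```

View pics/scene0.png

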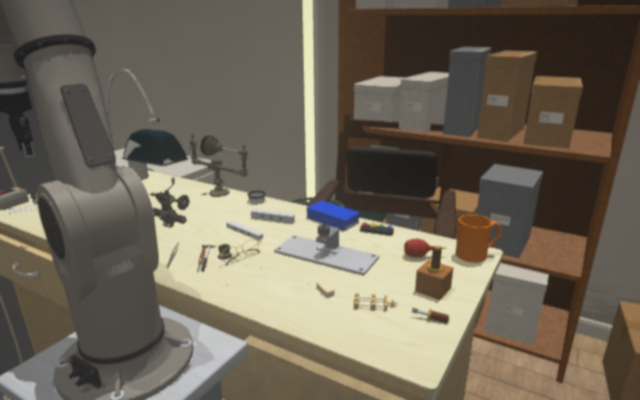

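View pics/side0.png

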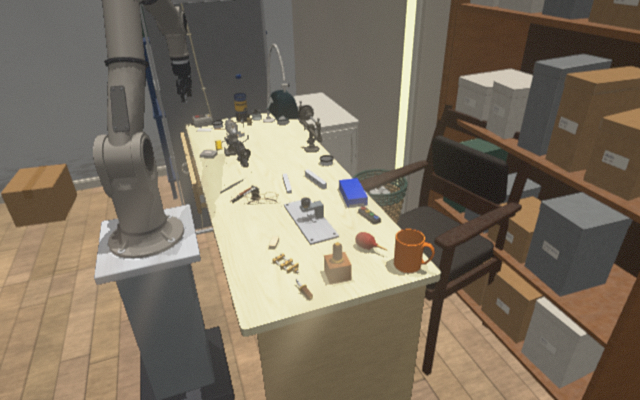

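Scene picture: two candidate blocks at (273,217) and (244,230). The gauge is at (327,250), the driver in its stand at (437,265), and the decoy small driver at (430,315). The tin is at (257,197). Next I'll check heights in depth, plus one close crop.

```bash
cat > h.py <<'E'
import numpy as np,cv2
def cloud(f):
    K,R,t=f["mtx"],cv2.Rodrigues(f["rvec"])[0],f["tvec"].ravel()
    v,u=np.mgrid[:400,:640]; z=f["depth"]
    p=np.dstack([(u-K[0,2])*z/K[0,0],(v-K[1,2])*z/K[1,1],z])
    w=(p-t)@R; w[z==0]=np.nan; return w
def rect(w,m):
    p=w[m]; return cv2.minAreaRect((p[:,:2]*1000).astype(np.float32)),len(p),np.nanpercentile(p[:,2],[5,50,95]).round(4)
E
python3 - <<'E'
from h import *
a=None
for n in ["scene","side"]:
    f=np.load(f"pics/{n}0.npz"); w=cloud(f)
    boxes={"scene":dict(far=(248,208,300,226),near=(222,218,268,242),gauge=(270,220,382,275),head=(312,220,345,255),stand=(412,240,458,300),tin=(245,188,270,206)),
     "side":dict(far=(300,165,330,192),near=(278,170,296,196),gauge=(282,190,340,246),head=(296,194,328,225),stand=(320,236,356,284),tin=(318,152,336,168))}[n]
    for k,(x0,y0,x1,y1) in boxes.items():
        m=np.zeros((400,640),bool); m[y0:y1,x0:x1]=1
        for lo,hi in {"far":[(.008,.04)],"near":[(.008,.04)],"gauge":[(.006,.014)],"head":[(.045,.066),(.07,.1)],"stand":[(.045,.06),(.09,.12)],"tin":[(.015,.04)]}[k]:
            mm=m&(w[...,2]>lo)&(w[...,2]<hi)
            if mm.sum()>3: print(n,k,lo,hi,rect(w,mm), np.nanmedian(w[mm],0).round(3))
f=np.load("pics/scene0.npz")["image"][:,:,::-1]
c=np.vstack([cv2.resize(f[200:260,215:375],(800,300),interpolation=3),cv2.resize(f[235:295,330:490],(800,300),interpolation=3)])
cv2.imwrite("pics/crop1.png",c)
E
```

```text
scene far 0.008 0.04 (((631.8526000976562, 141.61807250976562), (27.403247833251953, 142.07040405273438), 13.527336120605469), 340, array([0.009 , 0.0206, 0.0266])) [0.627 0.137 0.021]
scene near 0.008 0.04 (((505.4696044921875, 124.21710205078125), (195.3619384765625, 123.6020278930664), 45.667598724365234), 227, array([0.0087, 0.0151, 0.0242])) [0.516 0.151 0.015]
scene gauge 0.006 0.014 (((569.474365234375, -87.83047485351562), (298.6115417480469, 298.2806091308594), 25.95132827758789), 1991, array([0.0074, 0.0098, 0.0122])) [ 0.518 -0.127  0.01 ]
scene head 0.045 0.066 (((528.50439453125, -114.5309066772461), (28.830659866333008, 79.92472839355469), 89.28888702392578), 192, array([0.0497, 0.06  , 0.0642])) [ 0.514 -0.122  0.06 ]
scene head 0.07 0.1 (((506.4361267089844, -114.03016662597656), (30.18854331970215, 32.563106536865234), 75.5354995727539), 129, array([0.0712, 0.0826, 0.0884])) [ 0.5   -0.116  0.083]
scene stand 0.045 0.06 (((555.1435546875, -383.57855224609375), (200.27662658691406, 84.3137435913086), 23.618717193603516), 495, array([0.046 , 0.0543, 0.0587])) [ 0.49  -
[... 1157 characters left out ...]
44042969, -119.13079833984375), (38.267356872558594, 29.89272117614746), 53.50643539428711), 75, array([0.0719, 0.082 , 0.0873])) [ 0.509 -0.125  0.082]
side stand 0.045 0.06 (((503.910400390625, -412.6307678222656), (65.84696960449219, 62.74921417236328), 84.17522430419922), 320, array([0.0476, 0.0539, 0.0583])) [ 0.497 -0.423  0.054]
side stand 0.09 0.12 (((503.93487548828125, -413.3702392578125), (19.54311752319336, 18.752429962158203), 18.71584129333496), 75, array([0.0909, 0.1044, 0.1113])) [ 0.502 -0.417  0.104]
side tin 0.015 0.04 (((735.5068359375, 275.5203552246094), (67.20799255371094, 59.200157165527344), 48.17502212524414), 77, array([0.0161, 0.023 , 0.0283])) [0.734 0.27  0.023]
```

View pics/crop1.png

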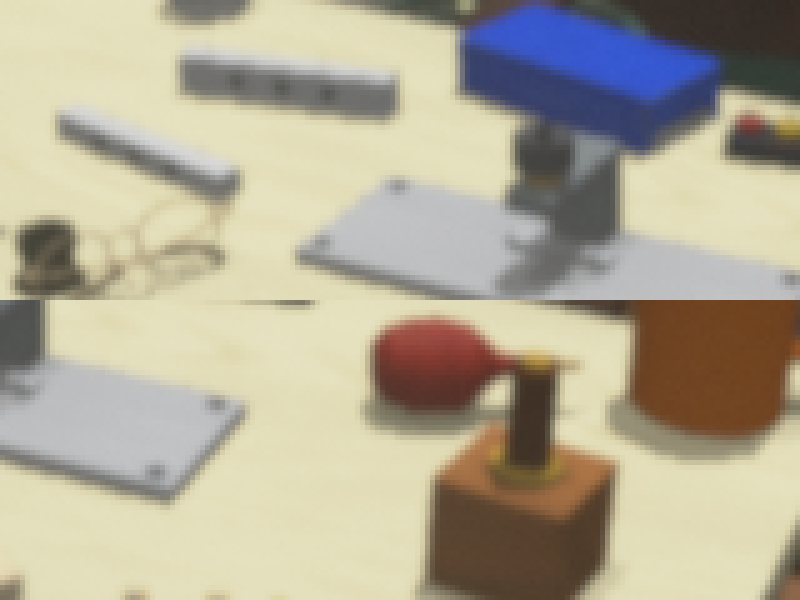

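Far block (273,217) is 26 mm high, so it's the taller one. The near block (244,230) is about 16 mm. The stand holds the large driver. Next I'll check obstacles along the path and set up a move helper.

```bash
cat >> h.py <<'E'
from scipy.spatial.transform import Rotation as Ro
def down(phi): # tool z down, tool y at angle phi (deg) in world xy
    p=np.radians(phi); y=np.array([np.cos(p),np.sin(p),0]); z=np.array([0,0,-1.]); x=np.cross(y,z)
    return np.column_stack([x,y,z])
def to(r,pos,phi=None):
    o=r.get_obs(); R=Ro.from_rotvec(o["orientation"]).as_matrix()
    d=R.T@(np.array(pos)-o["tcp_pos"])*1000
    cur=np.degrees(np.arctan2(R[1,1],R[0,1]))
    if phi is None: phi=cur
    phi=cur+(phi-cur+90)%180-90
    rv=Ro.from_matrix(R.T@down(phi)).as_rotvec()
    print("clock",round(o["clock"],2),"tcp",o["tcp_pos"].round(4),"yphi",round(cur,1),"->",phi,"| shift",d.round(1),"rot",rv.round(4))
E
python3 - <<'E'
from h import *; from bench import r
f=np.load("pics/scene0.npz"); g=np.load("pics/side0.npz")
W=np.vstack([cloud(f).reshape(-1,3),cloud(g).reshape(-1,3)])
m=(W[:,2]>.05)&(W[:,2]<.7)&(W[:,0]>.2)&(W[:,0]<.95)&(W[:,1]>-.6)&(W[:,1]<.85)
W=W[m]; k=(np.floor(W[:,:2]*10)).astype(int)
for c in np.unique(k,axis=0):
    s=(k==c).all(1); 
    if s.sum()>8: print((c/10).tolist(),np.percentile(W[s,2],97).round(2),s.sum(),end=' ; ')
print()
to(r,(.632,.138,.22),12.5)
E
```

```text
[0.2, 0.4] 0.65 168 ; [0.2, 0.5] 0.6 1484 ; [0.2, 0.6] 0.53 2019 ; [0.3, 0.2] 0.14 638 ; [0.3, 0.3] 0.15 410 ; [0.3, 0.4] 0.14 186 ; [0.3, 0.5] 0.15 126 ; [0.4, -0.5] 0.11 536 ; [0.4, -0.4] 0.1 151 ; [0.4, -0.2] 0.09 152 ; [0.4, 0.2] 0.17 59 ; [0.4, 0.3] 0.18 40 ; [0.4, 0.4] 0.16 22 ; [0.4, 0.5] 0.16 53 ; [0.5, -0.5] 0.11 298 ; [0.5, -0.4] 0.11 70 ; [0.5, -0.2] 0.09 374 ; [0.5, -0.1] 0.09 9 ; [0.5, 0.6] 0.13 20 ; [0.5, 0.7] 0.12 18 ; [0.6, -0.5] 0.1 923 ; [0.6, -0.4] 0.05 13 ; [0.6, 0.2] 0.2 22 ; [0.6, 0.3] 0.18 52 ; [0.6, 0.4] 0.21 401 ; [0.6, 0.5] 0.2 1170 ; [0.6, 0.6] 0.31 1179 ; [0.6, 0.7] 0.41 683 ; [0.6, 0.8] 0.4 145 ; [0.7, -0.6] 0.08 11 ; [0.7, -0.5] 0.1 920 ; [0.7, 0.2] 0.2 96 ; [0.7, 0.3] 0.18 321 ; [0.7, 0.4] 0.21 477 ; [0.7, 0.5] 0.2 170 ; [0.7, 0.7] 0.06 9 ; 
clock 0.1 tcp [0.2274 0.635  0.2304] yphi 70.3 -> 12.5 | shift [-548.5 -331.5   11. ] rot [-1.4000e-03  9.0000e-04  1.0088e+00]
```

Call:
step_arm([
  [0, 0, -50, 0, 0, 0, 85],
  [-50, -30, -100, 0, 0, 0.1, 85],
  [-100, -60, -100, 0, 0, 0.2, 60],
  [-150, -90, -100, 0, 0, 0.35, 60],
  [-190, -120, -100, 0, 0, 0.5, 60],
  [-240, -145, -100, 0, 0, 0.6, 60],
  [-280, -170, -100, 0, 0, 0.75, 60],
  [-280, -170, -100, 0, 0, 0.75, 60],
])

```text
clock: 0.9
tcp_pos: [0.4354, 0.3781, 0.3312]
orientation: [1.642, 2.678, -0.001]
contact_force: [0.5, 0.4, 1.1]
grip_width: 0.0599
gripper_force: 0.0
```

Run:
```python
from h import *; from bench import r
to(r,(.60,.138,.30),12.5)
```

```text
clock 0.9 tcp [0.4354 0.3781 0.3312] yphi 27.0 -> 12.5 | shift [-288.6   37.8   31.4] rot [-1.000e-04  7.000e-04  2.525e-01]
```

Call:
step_arm([
  [-45, 5, 5, 0, 0, 0.1, 60],
  [-90, 10, 10, 0, 0, 0.2, 60],
  [-135, 15, 15, 0, 0, 0.25, 60],
  [-180, 20, 20, 0, 0, 0.25, 60],
  [-225, 25, 25, 0, 0, 0.25, 60],
  [-270, 35, 31, 0, 0, 0.25, 60],
  [-289, 38, 31, 0, 0, 0.25, 60],
  [-289, 38, 31, 0, 0, 0.25, 60],
])

```text
clock: 1.7
tcp_pos: [0.6016, 0.1373, 0.2997]
orientation: [1.963, 2.451, -0.003]
contact_force: [-0.7, 0.1, -0.3]
grip_width: 0.0603
gripper_force: 0.0
```

Run:
```python
from h import *; from bench import r
f=r.grab_frame("wrist"); np.savez("pics/w1.npz",**f); cv2.imwrite("pics/w1.png",f["image"][:,:,::-1])
to(r,(.60,.138,.30),12.5)
w=cloud(f); b=(w[...,2]>.02)&(w[...,2]<.032)
# connected comps at block-top height
n,l,s,c=cv2.connectedComponentsWithStats(b.astype(np.uint8))
for i in range(1,n):
    if s[i,4]>150: print(s[i],rect(w,l==i))
```

```text
clock 1.75 tcp [0.6006 0.1401 0.2997] yphi 12.8 -> 12.5 | shift [-1.9 -1.  -0.3] rot [-0.001   0.0007  0.0056]
[415  68  45  46 562] (((735.9751586914062, 281.71728515625), (60.42626190185547, 58.32310104370117), 12.512655258178711), 562, array([0.0219, 0.0272, 0.0289]))
[ 337  125   15   91 1097] (((636.0736694335938, 142.16549682617188), (18.100276947021484, 137.83346557617188), 12.282268524169922), 1097, array([0.0237, 0.0252, 0.0266]))
[166 145  24  21 280] (((388.86309814453125, 113.64763641357422), (30.831554412841797, 29.40235137939453), 12.794676780700684), 280, array([0.0213, 0.0273, 0.03  ]))
[335 229  77  74 276] (((698.3970336914062, 2.449371337890625), (162.65948486328125, 62.95054244995117), 54.16488265991211), 276, array([0.0209, 0.0262, 0.0315]))
[621 336  19  59 341] (((1256.60400390625, -98.30108642578125), (7.5447564125061035, 129.2527618408203), 14.713581085205078), 341, array([0.0206, 0.0254, 0.0312]))
```

View pics/w1.png

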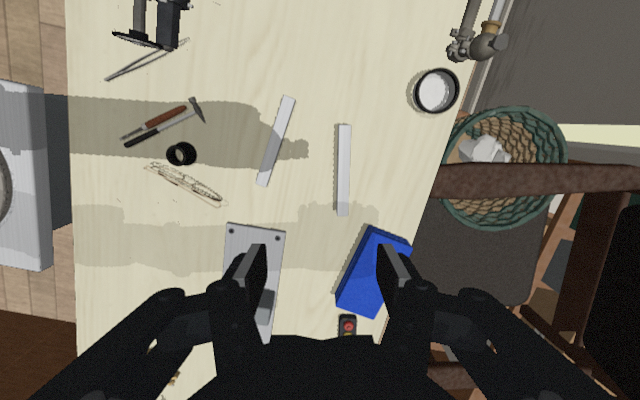

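Wrist picture: the tall block is at (343,168), the low block at (275,140), the left end of the base at (226–286,225) and the tin at (436,91). Before grasping I'll take one look at the gauge from the right.

Run:
```python
from h import *; from bench import r
to(r,(.52,-.24,.30),0)
```

```text
clock 1.75 tcp [0.6006 0.1401 0.2997] yphi 12.8 -> 0.0 | shift [-3.527e+02 -1.629e+02  1.000e-01] rot [-0.0009  0.0008  0.2237]
```

Call:
step_arm([
  [-45, -20, 0, 0, 0, 0.1, 60],
  [-90, -41, 0, 0, 0, 0.22, 60],
  [-135, -62, 0, 0, 0, 0.224, 60],
  [-180, -83, 0, 0, 0, 0.224, 60],
  [-225, -104, 0, 0, 0, 0.224, 60],
  [-270, -125, 0, 0, 0, 0.224, 60],
  [-315, -145, 0, 0, 0, 0.224, 60],
  [-353, -163, 0, 0, 0, 0.224, 60],
])

```text
clock: 2.55
tcp_pos: [0.5204, -0.2394, 0.3004]
orientation: [-2.216, -2.226, -0.001]
contact_force: [0.6, 0.7, -0.1]
grip_width: 0.0601
gripper_force: 0.0
```

Call:
step_arm([
  [0, 0, 0, 0, 0, 0, 60],
  [0, 0, 0, 0, 0, 0, 60],
  [0, 0, 0, 0, 0, 0, 60],
])

```text
clock: 2.85
tcp_pos: [0.5217, -0.2363, 0.3]
orientation: [-2.213, -2.228, -0.001]
contact_force: [-0.1, 0.9, -1.1]
grip_width: 0.06
gripper_force: 0.0
```

Run:
```python
from h import *; from bench import r
f=r.grab_frame("wrist"); np.savez("pics/w2.npz",**f); cv2.imwrite("pics/w2.png",f["image"][:,:,::-1])
to(r,(.52,-.24,.30),0)
w=cloud(f)
for lo,hi in [(.008,.0125),(.056,.066),(.083,.092)]:
    b=(w[...,2]>lo)&(w[...,2]<hi)
    n,l,s,c=cv2.connectedComponentsWithStats(b.astype(np.uint8))
    for i in range(1,n):
        if s[i,4]>200: print(lo,s[i],rect(w,l==i))
```

```text
clock 2.9 tcp [ 0.5218 -0.2362  0.3   ] yphi 0.4 -> 0.0 | shift [-3.8 -1.8  0. ] rot [-0.0002 -0.0012  0.0069]
0.008 [  0   0  22  70 776] (((93.82878112792969, -53.749534606933594), (96.0878677368164, 25.460620880126953), 70.28178405761719), 776, array([0.0088, 0.0114, 0.0124]))
0.008 [ 283    0   76  175 9505] (((524.9605102539062, -124.27884674072266), (99.60836029052734, 236.4673309326172), 2.8318254947662354), 9505, array([0.0083, 0.0094, 0.0108]))
0.056 [317  64  44  30 983] (((543.9046630859375, -111.77964782714844), (54.93424606323242, 33.77669906616211), 0.285918653011322), 983, array([0.0594, 0.0617, 0.0632]))
0.083 [300  62  27  30 430] (((512.4231567382812, -113.77873992919922), (31.215686798095703, 30.222707748413086), 41.968177795410156), 430, array([0.0852, 0.087 , 0.0884]))
```

View pics/w2.png

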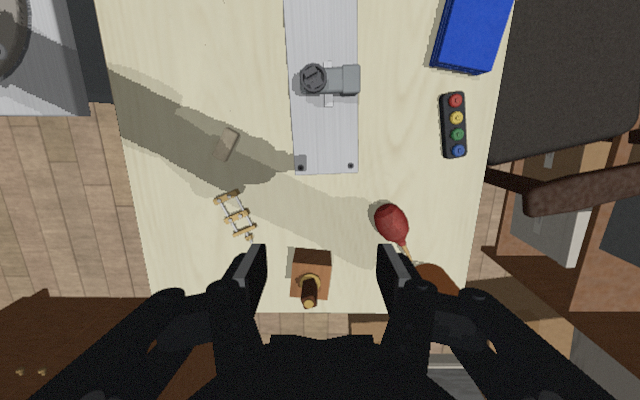

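Wrist picture: screw head at (314,78) with its slot, right end of the base at (295–358,174), driver in stand at (310,290), red bulb at (392,222), decoys at left. Next, an enlarged crop of the head and the edge lines.

Run:
```python
from h import *
f=dict(np.load("pics/w2.npz")); w=cloud(f)
cv2.imwrite("pics/crop2.png",cv2.resize(f["image"][50:110,280:370,::-1],(800,533),interpolation=2))
b=((w[...,2]>.0075)&(w[...,2]<.0125)).astype(np.uint8)
n,l,s,c=cv2.connectedComponentsWithStats(b); i=l[150,330]; m=l==i
L=[];Rr=[]
for v in range(5,165):
    u=np.where(m[v])[0]; L.append(w[v,u[0],:2]); Rr.append(w[v,u[-1],:2])
for n_,P in (("front",L),("back",Rr)):
    vx,vy,x0,y0=cv2.fitLine(np.array(P,np.float32),cv2.DIST_HUBER,0,.001,.001).ravel()
    print(n_,np.degrees(np.arctan2(vy,vx))%180-90, x0+vx/vy*(-.114-y0))
E=[]
for u in range(300,355):
    v=np.where(m[:,u])[0]; E.append(w[v[-1],u,:2])
E=np.array(E); vx,vy,x0,y0=cv2.fitLine(E.astype(np.float32),cv2.DIST_HUBER,0,.001,.001).ravel(); print("right end",np.degrees(np.arctan2(vy,vx)),x0,y0)
```

```text
front 2.864975 0.4754696
back 2.5959244 0.5731882
right end 2.2163901 0.5222304 -0.24174705
```

View pics/crop2.png

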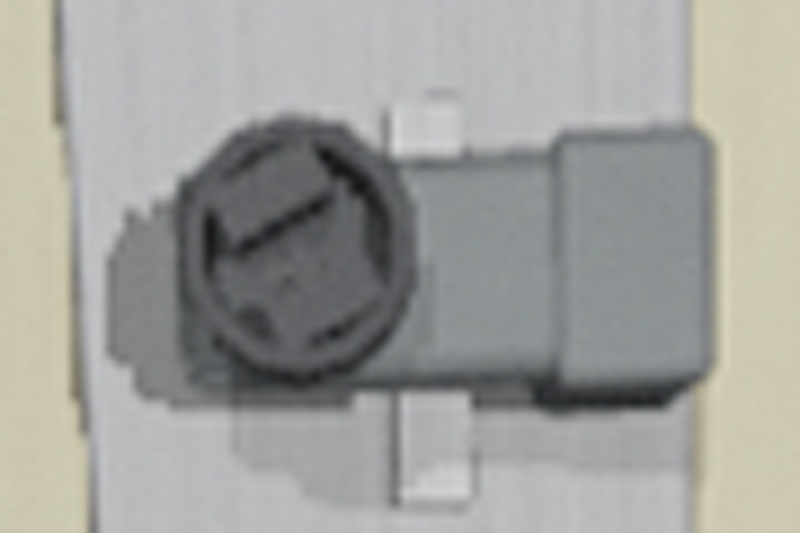

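Run:
```python
from h import *; from bench import r
to(r,(.622,.1996,.15),12.3)
```

```text
clock 2.9 tcp [ 0.5218 -0.2362  0.3   ] yphi 0.4 -> 12.299999999999997 | shift [434.9 103.3 150.5] rot [-1.000e-04 -1.200e-03 -2.078e-01]
```

Call:
step_arm([
  [48, 11, 0, 0, 0, 0, 60],
  [96, 22, 0, 0, 0, -0.1, 60],
  [144, 34, 0, 0, 0, -0.2, 60],
  [192, 46, 0, 0, 0, -0.208, 60],
  [240, 57, 20, 0, 0, -0.208, 55],
  [288, 68, 50, 0, 0, -0.208, 50],
  [336, 80, 80, 0, 0, -0.208, 45],
  [380, 90, 100, 0, 0, -0.208, 45],
])

```text
clock: 3.7
tcp_pos: [0.6054, 0.1296, 0.2068]
orientation: [-1.971, -2.445, 0.0]
contact_force: [0.6, -0.6, -0.2]
grip_width: 0.0445
gripper_force: 0.0
```

Call:
step_arm([
  [30, 3, 25, 0, 0, 0, 45],
  [55, 2, 50, 0, 0, 0, 45],
  [55, 2, 50, 0, 0, 0, 45],
  [55, 2, 50, 0, 0, 0, 45],
])

```text
clock: 4.1
tcp_pos: [0.5956, 0.1818, 0.1576]
orientation: [-1.97, -2.446, 0.002]
contact_force: [-0.0, -0.3, 0.6]
grip_width: 0.0448
gripper_force: 0.0
```

Run:
```python
from h import *; from bench import r
to(r,(.622,.1996,.004),12.3)
```

```text
clock 4.1 tcp [0.5956 0.1818 0.1576] yphi 12.3 -> 12.299999999999997 | shift [ 11.8  29.8 153.5] rot [-0.0015  0.0001  0.0001]
```

Call:
step_arm([
  [12, 30, 20, 0, 0, 0, 45],
  [12, 30, 60, 0, 0, 0, 45],
  [12, 30, 100, 0, 0, 0, 45],
  [12, 30, 130, 0, 0, 0, 45],
  [12, 30, 145, 0, 0, 0, 45],
  [12, 30, 153, 0, 0, 0, 45],
  [12, 30, 153, 0, 0, 0, 45],
  [12, 30, 153, 0, 0, 0, 45],
])

```text
clock: 4.9
tcp_pos: [0.6248, 0.1981, 0.0069]
orientation: [1.975, 2.442, 0.004]
contact_force: [0.1, -0.6, -0.3]
grip_width: 0.0453
gripper_force: 0.0
```

Run:
```python
from h import *; from bench import r
to(r,(.622,.1996,.004),12.3)
f=r.grab_frame("wrist"); np.savez("pics/w3.npz",**f)
w=cloud(f); b=(w[...,2]>.021)&(w[...,2]<.029)
n,l,s,c=cv2.connectedComponentsWithStats(b.astype(np.uint8))
for i in range(1,n):
    if s[i,4]>500: print(s[i],rect(w,l==i))
```

```text
clock 4.9 tcp [0.6248 0.1981 0.0069] yphi 12.1 -> 12.299999999999997 | shift [ 2.1 -2.4  2.9] rot [ 0.0027 -0.0004 -0.0041]
[ 527   82  113  140 4426] (((730.5546264648438, 278.18121337890625), (50.111358642578125, 60.89104461669922), 29.317584991455078), 4426, array([0.0219, 0.027 , 0.0285]))
[ 299  246   36   93 3129] (((626.3390502929688, 184.59512329101562), (17.968406677246094, 53.417579650878906), 12.47332763671875), 3129, array([0.0241, 0.0253, 0.0263]))
```

Call:
step_arm([
  [2, -2, 3, 0, 0, 0, 45],
  [2, -2, 3, 0, 0, 0, 16],
  [2, -2, 3, 0, 0, 0, 10],
  [2, -2, 3, 0, 0, 0, 10],
  [2, -2, 3, 0, 0, 0, 10],
  [2, -2, 3, 0, 0, 0, 10],
  [2, -2, 3, 0, 0, 0, 10],
], grip_force=60)

```text
clock: 5.65
tcp_pos: [0.6214, 0.1998, 0.0027]
orientation: [1.975, 2.443, 0.001]
contact_force: [-0.9, 0.9, 5.5]
grip_width: 0.017
gripper_force: 59.5
```

Run:
```python
from h import *; from bench import r
to(r,(.622,.1996,.06),12.3); print(r.get_obs()["grip_width"],r.get_obs()["gripper_force"])
```

```text
clock 5.65 tcp [0.6214 0.1998 0.0027] yphi 12.1 -> 12.299999999999997 | shift [ -0.3   0.6 -57.3] rot [ 0.0008 -0.0004 -0.0037]
0.016971174219949193 59.54321086406708
```

Call:
step_arm([
  [0, 0, -15, 0, 0, 0, 10],
  [0, 0, -35, 0, 0, 0, 10],
  [0, 0, -57, 0, 0, 0, 10],
  [0, 0, -57, 0, 0, 0, 10],
])

```text
clock: 6.05
tcp_pos: [0.6232, 0.1997, 0.0625]
orientation: [1.974, 2.44, 0.007]
contact_force: [-0.2, 0.5, -1.7]
grip_width: 0.0172
gripper_force: 58.8
```

```bash
cat >> h.py <<'E'
O=np.array([.5123,-.1128]); G=2.75
def gw(x,y):
    c,s=np.cos(np.radians(G)),np.sin(np.radians(G)); return O+np.array([c*x-s*y,s*x+c*y])
def wg(p):
    c,s=np.cos(np.radians(G)),np.sin(np.radians(G)); d=np.array(p[:2])-O; return np.array([c*d[0]+s*d[1],-s*d[0]+c*d[1]])
E
python3 - <<'E'
from h import *; from bench import r
to(r,(*gw(0,.155),.05),G); print(r.get_obs()["contact_force"],r.get_obs()["grip_width"])
E
```

```text
clock 6.05 tcp [0.6232 0.1997 0.0625] yphi 12.1 -> 2.75 | shift [-129.5 -148.7   11.7] rot [ 0.0051 -0.0011  0.1624]
[-0.24210077  0.46923675 -1.72176969] 0.01717303417841132
```

Call:
step_arm([
  [-25, -28, 0, 0, 0, 0.05, 10],
  [-50, -57, 0, 0, 0, 0.1, 10],
  [-75, -86, 0, 0, 0, 0.162, 10],
  [-100, -115, 0, 0, 0, 0.162, 10],
  [-120, -138, 5, 0, 0, 0.162, 10],
  [-130, -149, 12, 0, 0, 0.162, 10],
  [-130, -149, 12, 0, 0, 0.162, 10],
  [-130, -149, 12, 0, 0, 0.162, 10],
], grip_force=80)

```text
clock: 6.85
tcp_pos: [0.5033, 0.0421, 0.0469]
orientation: [-2.166, -2.276, -0.001]
contact_force: [1.1, -0.1, -0.5]
grip_width: 0.0163
gripper_force: 82.3
```

```bash
cat > blk.py <<'E'
from h import *; from bench import r
import sys
lo,hi=float(sys.argv[1]),float(sys.argv[2])
# side of block seen by scene camera: report points in gauge frame
f=r.grab_frame(sys.argv[3] if len(sys.argv)>3 else "scene"); w=cloud(f)
g=w.copy(); c,s=np.cos(np.radians(G)),np.sin(np.radians(G)); d=w[...,:2]-O
g[...,0]=c*d[...,0]+s*d[...,1]; g[...,1]=-s*d[...,0]+c*d[...,1]
b=(abs(g[...,0])<.03)&(g[...,1]>lo)&(g[...,1]<hi)&(g[...,2]>.013)&(g[...,2]<.075)
p=g[b]; p=p[p[:,2]>.016]; print(len(p),"y",np.percentile(p[:,1],[0.5,99.5]).round(4))
for a in np.arange(lo,hi,.02):
    q=p[(p[:,1]>=a)&(p[:,1]<a+.02)]
    if len(q)>5: t=q[q[:,2]>np.percentile(q[:,2],90)-.004]; print(round(a,3),"top z",np.percentile(q[:,2],92).round(4),"x top",np.percentile(t[:,0],[5,50,95]).round(4))
E
python3 blk.py 0 .13
python3 - <<'E'
from h import *; from bench import r
to(r,(*gw(0,.155),.0135),G); print(r.get_obs()["contact_force"],r.get_obs()["grip_width"])
E
```

```text
487 y [0.001 0.129]
0.0 top z 0.0738 x top [-0.0195 -0.017   0.0026]
0.02 top z 0.0703 x top [-0.014  -0.006   0.0035]
0.04 top z 0.0701 x top [-0.0129 -0.0076  0.005 ]
0.06 top z 0.0702 x top [-0.0143 -0.0083  0.0031]
0.08 top z 0.0699 x top [-0.0135 -0.0049  0.003 ]
0.1 top z 0.0703 x top [-0.0152 -0.0079  0.0037]
0.12 top z 0.0699 x top [-0.0124 -0.0061  0.0045]
clock 6.9 tcp [0.5039 0.0427 0.0471] yphi 2.9 -> 2.75 | shift [-0.7  0.9 33.6] rot [ 0.0011 -0.0006  0.0026]
[ 0.35930864 -0.3320488  -1.05069973] 0.016332472012676572
```

Call:
step_arm([
  [-1, 1, 12, 0, 0, 0, 10],
  [-1, 1, 22, 0, 0, 0, 10],
  [-1, 1, 30, 0, 0, 0, 10],
  [-1, 1, 33, 0, 0, 0, 10],
  [-1, 1, 33, 0, 0, 0, 10],
  [-1, 1, 33, 0, 0, 0, 10],
])

```text
clock: 7.5
tcp_pos: [0.5037, 0.0401, 0.0141]
orientation: [2.167, 2.275, -0.0]
contact_force: [0.1, -0.7, -2.0]
grip_width: 0.016
gripper_force: 82.5
```

```bash
python3 blk.py .018 .13
python3 - <<'E'
from h import *; from bench import r
to(r,(*gw(0,.059),.013),G); print(r.get_obs()["contact_force"],r.get_obs()["grip_width"])
E
```

```text
378 y [0.0235 0.1285]
0.018 top z 0.0375 x top [-0.0126 -0.0042  0.0042]
0.038 top z 0.0375 x top [-0.0125 -0.0055  0.0035]
0.058 top z 0.0383 x top [-0.0131 -0.0048  0.005 ]
0.078 top z 0.038 x top [-0.0139 -0.0059  0.0028]
0.098 top z 0.0375 x top [-0.0134 -0.0068  0.0053]
0.118 top z 0.0378 x top [-0.0132 -0.0046  0.0039]
clock 7.55 tcp [0.5038 0.0402 0.0142] yphi 2.8 -> 2.75 | shift [-94.2   1.1   1.2] rot [0.0003 0.     0.0008]
[ 0.72191733  0.07958725 -0.68473829] 0.016291847180419324
```

Call:
step_arm([
  [-10, 0, 1, 0, 0, 0, 10],
  [-22, 0, 1, 0, 0, 0, 10],
  [-36, 0, 1, 0, 0, 0, 10],
  [-50, 1, 1, 0, 0, 0, 10],
  [-65, 1, 1, 0, 0, 0, 10],
  [-80, 1, 1, 0, 0, 0, 10],
  [-93, 1, 1, 0, 0, 0, 10],
  [-93, 1, 1, 0, 0, 0, 10],
])

```text
clock: 8.35
tcp_pos: [0.5091, -0.0557, 0.0133]
orientation: [2.17, 2.27, -0.001]
contact_force: [-0.4, 0.3, -1.3]
grip_width: 0.0163
gripper_force: 82.5
```

```bash
python3 blk.py -.12 .05;  python3 - <<'E'
from h import *; from bench import r
to(r,(*gw(0,.059),.013),G); print(r.get_obs()["contact_force"],r.get_obs()["grip_width"])
E
```

```text
702 y [-0.072   0.0499]
-0.08 top z 0.037 x top [-0.0111 -0.0053  0.0051]
-0.06 top z 0.0365 x top [-0.0128 -0.0025  0.0037]
-0.04 top z 0.0372 x top [-0.0127 -0.0064  0.0033]
-0.02 top z 0.0706 x top [-0.0207 -0.0066  0.0268]
0.0 top z 0.0634 x top [-0.0222 -0.0164 -0.0066]
0.02 top z 0.0368 x top [-0.0132 -0.0059  0.0048]
0.04 top z 0.0706 x top [-0.0243  0.0053  0.0281]
clock 8.4 tcp [ 0.5091 -0.0541  0.0132] yphi 2.7 -> 2.75 | shift [0.2 0.4 0.2] rot [ 0.0001  0.0003 -0.0017]
[-0.35503097  0.05749355 -1.53830253] 0.016965965241209222
```

Call:
step_arm([
  [0, 0, 0.7, 0, 0, 0, 10],
  [0, 0, 0.7, 0, 0, 0, 16],
  [0, 0, 0.7, 0, 0, 0, 26],
  [0, 0, 0.7, 0, 0, 0, 36],
  [0, 0, 0.7, 0, 0, 0, 40],
  [1, 0, -8, 0, 0, 0, 40],
  [5, 0, -30, 0, 0, 0, 40],
  [10, 0, -65, 0, 0, 0, 40],
], grip_force=40)

```text
clock: 9.2
tcp_pos: [0.5072, -0.0425, 0.0779]
orientation: [-2.165, -2.273, 0.005]
contact_force: [0.6, 0.9, -0.2]
grip_width: 0.0404
gripper_force: 0.0
```

Call:
step_arm([
  [0, 0, -50, 0, 0, 0, 40],
  [0, 0, -100, 0, 0, 0, 50],
  [0, 0, -120, 0, 0, 0, 50],
  [0, 0, -120, 0, 0, 0, 50],
])

```text
clock: 9.6
tcp_pos: [0.5109, -0.0425, 0.202]
orientation: [2.163, 2.272, 0.01]
contact_force: [0.7, -0.3, -0.2]
grip_width: 0.05
gripper_force: 0.0
```

```bash
python3 blk.py -.1 .1;  python3 - <<'E'
from h import *; from bench import r
to(r,(*gw(0,-.10),.20),G)
E
```

```text
671 y [-0.0684  0.0708]
-0.08 top z 0.0361 x top [-0.0106 -0.0042  0.0072]
-0.06 top z 0.0368 x top [-0.0111 -0.0051  0.0056]
-0.04 top z 0.0359 x top [-0.0116 -0.0032  0.0063]
-0.02 top z 0.0651 x top [-0.0207 -0.0074  0.0266]
0.0 top z 0.0639 x top [-0.0211 -0.0169 -0.0075]
0.02 top z 0.0365 x top [-0.0121 -0.0055  0.0031]
0.04 top z 0.0365 x top [-0.0127 -0.0049  0.0044]
0.06 top z 0.0363 x top [-0.0129 -0.006   0.0046]
clock 9.65 tcp [ 0.5095 -0.0423  0.1999] yphi 2.8 -> 2.75 | shift [-170.5   -0.8   -0.3] rot [ 0.0038 -0.001   0.0012]
```

Run:
```python
from h import *; from bench import r
f=np.load("pics/w2.npz"); R=cv2.Rodrigues(f["rvec"])[0]; print("cam",-R.T@f["tvec"].ravel(),"axis",R[2], f["mtx"][0])
```

```text
cam [ 0.52197486 -0.16269855  0.44221509] axis [ 0.00201947 -0.28403004 -0.95881326] [278.36524288   0.         321.2287342 ]
```

Call:
step_arm([
  [-45, 0, 0, 0, 0, 0, 50],
  [-90, 0, 0, 0, 0, 0, 50],
  [-125, 0, 20, 0, 0, 0, 50],
  [-145, -1, 60, 0, 0, 0, 50],
  [-145, -1, 110, 0, 0, 0, 50],
  [-145, -1, 110, 0, 0, 0, 50],
  [-145, -1, 110, 0, 0, 0, 50],
])

```text
clock: 10.35
tcp_pos: [0.5135, -0.1871, 0.0873]
orientation: [-2.164, -2.273, 0.004]
contact_force: [0.2, -0.4, 0.7]
grip_width: 0.0498
gripper_force: 0.0
```

Run:
```python
from h import *; from bench import r
f=r.grab_frame("wrist"); np.savez("pics/w4.npz",**f)
to(r,(.5,-.41,.25),19)
K,R,t=f["mtx"],cv2.Rodrigues(f["rvec"])[0],f["tvec"].ravel()
# top-down rectified view of plane z=.0875: 10 px/mm, 50x44mm; right=+x, up=+y (world)
z=.0875; x0,y0=O[0]-.025,O[1]+.025; s=.05/600
H=K@np.column_stack([R[:,0]*s,-R[:,1]*s,R@np.array([x0,y0,z])+t])
im=cv2.warpPerspective(f["image"],np.linalg.inv(H),(600,600),flags=2)
cv2.imwrite("pics/top4.png",im[:,:,::-1])
w=cloud(f); b=(w[...,2]>.083)&(w[...,2]<.092)
n,l,s,c=cv2.connectedComponentsWithStats(b.astype(np.uint8))
for i in range(1,n):
    if s[i,4]>200: print(s[i],rect(w,l==i),cv2.minEnclosingCircle((w[l==i][:,:2]*1000).astype(np.float32)))
```

```text
clock 10.4 tcp [ 0.5151 -0.1873  0.0889] yphi 2.8 -> 19.0 | shift [-221.7  -26.1 -161.1] rot [-1.000e-04 -0.000e+00 -2.823e-01]
[ 292   87   64   67 2266] (((512.0193481445312, -113.77376556396484), (31.010683059692383, 31.35906982421875), 5.6526055335998535), 2266, array([0.0857, 0.0871, 0.0881])) ((511.9347839355469, -113.7703857421875), 15.910421371459961)
```

View pics/top4.png

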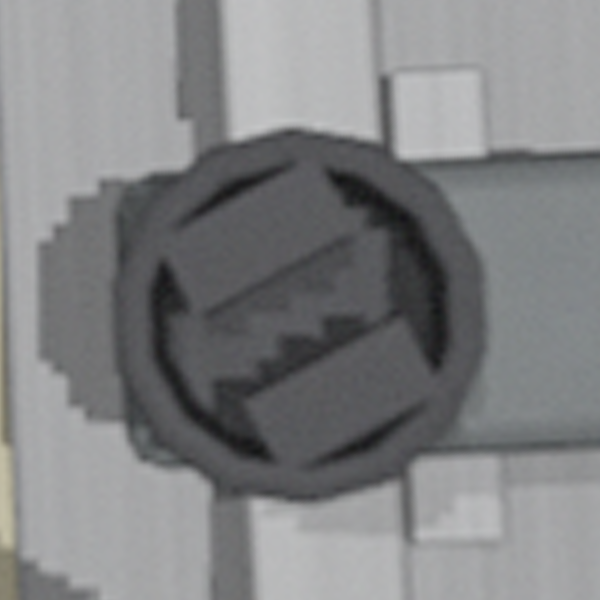

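Top-down view: the slot runs between edges (200,313)-(360,230) and (245,400)-(400,318), which is 27.6° in world. So the screw stands at about 1.14 rad, centred at (0.512,-0.1138). Now the driver.

```bash
sed -i 's/O=np.array(\[.5123,-.1128\])/O=np.array([.512,-.1138])/' h.py
python3 - <<'E'
from h import *; from bench import r
print(r.get_obs()["joints"].round(3))
to(r,(.506,-.408,.22),19)
f=np.load("pics/w2.npz"); w=cloud(f); m=np.zeros((400,640),bool); m[195:260,365:415]=1; m&=(w[...,2]>.03)&(w[...,2]<.12)
print("bulb",np.nanpercentile(w[m],[2,98],axis=0).round(3))
E
```

```text
[-0.139  0.494  0.481  2.005 -0.339  0.721  0.6  ]
clock 10.4 tcp [ 0.5151 -0.1873  0.0889] yphi 2.8 -> 19.0 | shift [-220.   -20.  -131.1] rot [-1.000e-04 -0.000e+00 -2.823e-01]
bulb [[ 0.609 -0.349  0.031]
 [ 0.656 -0.289  0.05 ]]
```

Call:
step_arm([
  [0, 0, -45, 0, 0, 0, 45],
  [-10, 0, -90, 0, 0, -0.05, 45],
  [-40, -4, -131, 0, 0, -0.1, 45],
  [-85, -8, -131, 0, 0, -0.2, 45],
  [-130, -12, -131, 0, 0, -0.282, 45],
  [-175, -16, -131, 0, 0, -0.282, 45],
  [-220, -20, -131, 0, 0, -0.282, 45],
  [-220, -20, -131, 0, 0, -0.282, 45],
])

```text
clock: 11.2
tcp_pos: [0.5033, -0.4158, 0.2231]
orientation: [1.831, 2.544, -0.006]
contact_force: [-1.2, -1.3, -0.3]
grip_width: 0.0451
gripper_force: 0.0
```

Call:
step_arm([
  [0, 0, 0, 0, 0, 0, 45],
  [0, 0, 0, 0, 0, 0, 45],
])

```text
clock: 11.4
tcp_pos: [0.5067, -0.4069, 0.2208]
orientation: [1.822, 2.557, 0.002]
contact_force: [0.5, -0.0, 0.6]
grip_width: 0.0449
gripper_force: 0.0
```

Run:
```python
from h import *; from bench import r
f=r.grab_frame("wrist"); np.savez("pics/w5.npz",**f); cv2.imwrite("pics/w5.png",f["image"][:,:,::-1])
w=cloud(f)
for lo,hi in [(.05,.058),(.1,.118)]:
    b=(w[...,2]>lo)&(w[...,2]<hi)&(abs(w[...,0]-.506)<.05)&(abs(w[...,1]+.408)<.05)
    n,l,s,c=cv2.connectedComponentsWithStats(b.astype(np.uint8))
    for i in range(1,n):
        if s[i,4]>60: print(lo,s[i],rect(w,l==i))
to(r,(.506,-.408,.07),19)
```

```text
0.05 [ 284  151   72   70 2101] (((505.6717529296875, -407.17547607421875), (62.63666534423828, 62.12975311279297), 83.96493530273438), 2101, array([0.0531, 0.0543, 0.0556]))
0.1 [309 188  21  22 426] (((505.8268737792969, -406.6248779296875), (19.190399169921875, 19.874876022338867), 18.42401885986328), 426, array([0.1042, 0.1085, 0.1116]))
clock 11.45 tcp [ 0.5068 -0.4065  0.2204] yphi 19.1 -> 19.0 | shift [ -1.1  -1.5 150.4] rot [0.0019 0.0003 0.002 ]
```

Call:
step_arm([
  [0, -1, 40, 0, 0, 0.008, 45],
  [0, -1, 80, 0, 0, 0.008, 45],
  [0, -1, 115, 0, 0, 0.008, 45],
  [0, -1, 138, 0, 0, 0.008, 45],
  [0, -1, 150, 0, 0, 0.008, 45],
  [0, -1, 150, 0, 0, 0.008, 45],
  [0, -1, 150, 0, 0, 0.008, 45],
])

```text
clock: 12.15
tcp_pos: [0.5056, -0.4085, 0.0704]
orientation: [1.833, 2.549, 0.0]
contact_force: [0.3, -0.1, -0.3]
grip_width: 0.0449
gripper_force: 0.0
```

Call:
step_arm([
  [0, 0, 0, 0, 0, 0, 30],
  [0, 0, 0, 0, 0, 0, 15],
  [0, 0, 0, 0, 0, 0, 10],
  [0, 0, 0, 0, 0, 0, 10],
  [0, 0, 0, 0, 0, 0, 10],
], grip_force=60)

```text
clock: 12.65
tcp_pos: [0.5055, -0.4092, 0.0708]
orientation: [1.834, 2.548, 0.001]
contact_force: [-0.9, 1.5, 6.5]
grip_width: 0.0195
gripper_force: 58.8
```

Run:
```python
from h import *; from bench import r
to(r,(.506,-.407,.18),18.5); o=r.get_obs(); print(o["contact_force"],o["grip_width"],o["joints"].round(2))
```

```text
clock 12.65 tcp [ 0.5055 -0.4092  0.0708] yphi 18.5 -> 18.5 | shift [   1.7    1.3 -109.2] rot [0.0019 0.0018 0.0001]
[-0.93023276  1.52533589  6.46988695] 0.01945679156561834 [ 0.26  0.66  0.45  1.76 -0.38  0.81  1.23]
```

Call:
step_arm([
  [0, 0, -20, 0, 0, 0, 10],
  [0, 0, -50, 0, 0, 0, 10],
  [0, 0, -85, 0, 0, 0, 10],
  [0, 0, -115, 0, 0, 0, 10],
  [0, 0, -115, 0, 0, 0, 10],
  [0, 0, -115, 0, 0, 0, 10],
])

```text
clock: 13.25
tcp_pos: [0.5048, -0.4086, 0.1848]
orientation: [1.835, 2.549, 0.001]
contact_force: [-0.1, -0.1, -1.4]
grip_width: 0.0195
gripper_force: 58.6
```

Run:
```python
from h import *; from bench import r
to(r,(.512,-.1138,.19),18.5)
ims=[]
for n in ["scene","side"]:
    f=r.grab_frame(n); np.savez(f"pics/{n}6.npz",**f); w=cloud(f)
    for lo,hi in [(.106,.15),(.15,.165)]:
        m=(w[...,2]>lo)&(w[...,2]<hi)&(abs(w[...,0]-.504)<.04)&(abs(w[...,1]+.41)<.04)
        if m.sum()>5: print(n,lo,rect(w,m))
    K=f["mtx"]; p=cv2.projectPoints(np.array([[.503,-.409,.14]]),f["rvec"],f["tvec"],K,None)[0].ravel(); u,v=p.round().astype(int); print(p)
    ims.append(cv2.resize(f["image"][v-25:v+25,u-20:u+20,::-1],(400,500),interpolation=2))
cv2.imwrite("pics/blade.png",np.hstack(ims))
```

```text
clock 13.25 tcp [ 0.5048 -0.4086  0.1848] yphi 18.5 -> 18.5 | shift [277.3 100.4  -5.4] rot [0.0012 0.0009 0.0001]
scene 0.106 (((499.9518737792969, -406.4923095703125), (9.077033042907715, 18.03204917907715), 25.883060455322266), 75, array([0.1248, 0.1351, 0.1477]))
scene 0.15 (((499.1291809082031, -405.8104248046875), (6.035460948944092, 10.970148086547852), 3.4940247535705566), 30, array([0.1506, 0.1574, 0.1632]))
[439.44227628 233.95783086]
side 0.106 (((502.4501647949219, -409.5699768066406), (7.620601177215576, 18.208824157714844), 28.102426528930664), 38, array([0.1254, 0.1359, 0.148 ]))
side 0.15 (((501.92291259765625, -414.0860595703125), (3.9904322624206543, 7.929070949554443), 67.53291320800781), 10, array([0.1518, 0.1537, 0.1577]))
[336.17926559 234.32992841]
```

View pics/blade.png

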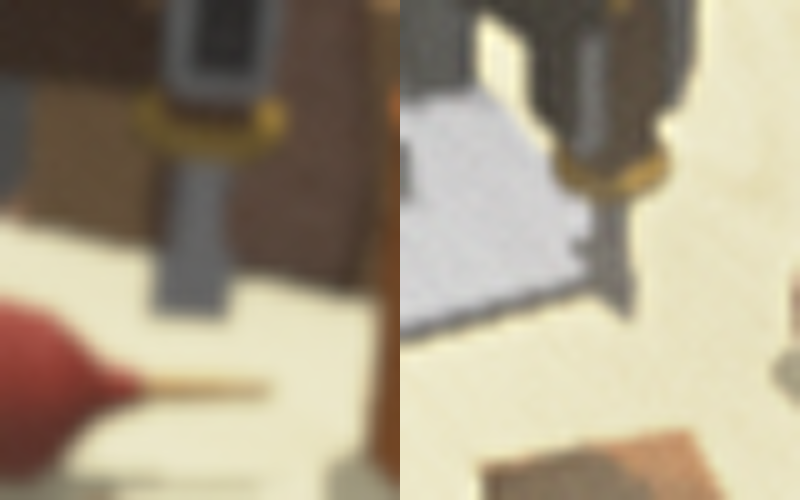

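Call:
step_arm([
  [35, 13, 0, 0, 0, -0.14, 10],
  [70, 26, 0, 0, 0, -0.28, 10],
  [105, 39, 0, 0, 0, -0.42, 10],
  [140, 52, 0, 0, 0, -0.56, 10],
  [175, 65, 0, 0, 0, -0.7, 10],
  [210, 77, 0, 0, 0, -0.84, 10],
  [245, 90, 0, 0, 0, -0.98, 10],
  [265, 97, 0, 0, 0, -1.1, 10],
], grip_force=80)

```text
clock: 14.15
tcp_pos: [0.5117, -0.1227, 0.1827]
orientation: [-0.218, -3.131, -0.002]
contact_force: [-0.2, 0.2, -0.1]
grip_width: 0.0189
gripper_force: 80.2
```

Run:
```python
from h import *; from bench import r
to(r,(.5138,-.1129,.185),117.6); print(r.get_obs()["joints"].round(2))
```

```text
clock 14.15 tcp [ 0.5117 -0.1227  0.1827] yphi 82.1 -> 117.6 | shift [-0.8 10.  -2.3] rot [ 0.002  -0.0024 -0.6204]
[-0.07  0.29  0.23  1.97 -0.09  0.89  1.63]
```

Call:
step_arm([
  [0, 5, -2, 0, 0, -0.14, 10],
  [-1, 10, -2, 0, 0, -0.28, 10],
  [-1, 10, -2, 0, 0, -0.42, 10],
  [-1, 10, -2, 0, 0, -0.56, 10],
  [-1, 10, -2, 0, 0, -0.62, 10],
  [-1, 10, -2, 0, 0, -0.62, 10],
  [-1, 10, -2, 0, 0, -0.62, 10],
])

```text
clock: 14.85
tcp_pos: [0.5143, -0.1167, 0.1852]
orientation: [0.732, -3.053, -0.001]
contact_force: [0.4, -0.7, -0.4]
grip_width: 0.0194
gripper_force: 80.2
```

```bash
cat > tip.py <<'E'
from h import *; from bench import r
o=r.get_obs(); zt=o["tcp_pos"][2]+.0142-.075; print("tip z est",zt)
for n in ["scene","side"]:
    f=r.grab_frame(n); w=cloud(f); c,s=np.cos(np.radians(G)),np.sin(np.radians(G))
    for k,lo,hi in [("blade",zt+.0,zt+.035),("head",.07,.0885)]:
        m=(w[...,2]>lo)&(w[...,2]<hi)&(abs(w[...,0]-.51)<.03)&(abs(w[...,1]+.114)<.03)
        if m.sum()>5: print(n,k,rect(w,m),np.nanmean(w[m],0).round(4))
E
python3 tip.py
python3 - <<'E'
from h import *; from bench import r
to(r,(.5138,-.1129,.185),117.6); print(r.get_obs()["joints"].round(2))
E
```

```text
tip z est 0.12438664331280187
scene blade (((508.23565673828125, -116.06436157226562), (14.33884334564209, 9.94292163848877), 30.094133377075195), 44, array([0.1323, 0.1471, 0.1584])) [ 0.5074 -0.1165  0.1472]
scene head (((507.7790832519531, -114.69865417480469), (30.988584518432617, 32.05583953857422), 70.5442123413086), 126, array([0.0722, 0.0827, 0.0878])) [ 0.5041 -0.1154  0.0814]
side blade (((512.7195434570312, -121.75889587402344), (16.155210494995117, 9.750490188598633), 10.981852531433105), 34, array([0.1265, 0.1412, 0.1563])) [ 0.5123 -0.1217  0.1406]
side head (((510.9473571777344, -118.15515899658203), (36.11853790283203, 27.682409286499023), 58.57330322265625), 74, array([0.0711, 0.0829, 0.0874])) [ 0.5089 -0.1221  0.0811]
clock 14.95 tcp [ 0.5146 -0.1167  0.1856] yphi 117.0 -> 117.6 | shift [-1.   3.7  0.6] rot [ 0.0006 -0.0008 -0.0109]
[ 0.01  0.29  0.12  1.96 -0.04  0.9   2.19]
```

Call:
step_arm([
  [-1, 3, 10, 0, 0, -0.01, 10],
  [-1, 3, 22, 0, 0, -0.01, 10],
  [-1, 3, 32, 0, 0, -0.01, 10],
  [-1, 3, 32, 0, 0, -0.01, 10],
  [-1, 3, 37, 0, 0, -0.01, 10],
  [-1, 3, 41, 0, 0, -0.01, 10],
  [-1, 3, 44, 0, 0, -0.01, 10],
  [-1, 3, 44, 0, 0, -0.01, 10],
])

```text
clock: 15.75
tcp_pos: [0.5143, -0.1136, 0.1418]
orientation: [0.75, -3.05, -0.0]
contact_force: [0.1, -0.3, -1.3]
grip_width: 0.0191
gripper_force: 80.4
```

Run:
```python
from h import *; from bench import r
o=r.get_obs(); print(o["contact_force"],o["moment"],o["grip_width"])
to(r,(.5138,-.1129,.134),117.6)
```

```text
[ 0.12833502 -0.34821349 -1.26561813] [-0.00762576  0.09655021  0.03766253] 0.019138026111947815
clock 15.75 tcp [ 0.5143 -0.1136  0.1418] yphi 117.6 -> 117.6 | shift [0.1 0.9 7.8] rot [ 0.0002 -0.0004  0.0003]
```

Call:
step_arm([
  [0, 0, 4, 0, 0, 0, 10],
  [0, 0, 6, 0, 0, 0, 10],
  [0, -0.3, 6, 0, 0, 0.14, 10],
  [0, -0.6, 6.3, 0, 0, 0.28, 10],
  [0.2, -0.8, 6.6, 0, 0, 0.42, 10],
  [0.3, -1, 6.9, 0, 0, 0.56, 10],
  [0.5, -1.3, 7.2, 0, 0, 0.7, 10],
  [0.5, -1.3, 7.2, 0, 0, 0.7, 10],
])

```text
clock: 16.55
tcp_pos: [0.5149, -0.1153, 0.1349]
orientation: [0.343, 3.122, -0.001]
contact_force: [-0.1, -1.3, -0.4]
grip_width: 0.0193
gripper_force: 80.4
```

```bash
cat > ob.py <<'E'
from h import *; from bench import r
o=r.get_obs(); print("F",o["contact_force"].round(2),"M",o["moment"].round(3),o["grip_width"].round(4)); to(r,o["tcp_pos"]); print("q7",o["joints"][6].round(2))
f=r.grab_frame("side"); w=cloud(f); m=(w[...,2]>.06)&(w[...,2]<.105)&(abs(w[...,0]-.51)<.02)&(abs(w[...,1]+.119)<.02)
E
python3 ob.py
```

```text
Traceback (most recent call last):
  File "ob.py", line 2, in <module>
    o=r.get_obs(); print("F",o["contact_force"].round(2),"M",o["moment"].round(3),o["grip_width"].round(4)); to(r,o["tcp_pos"]); print("q7",o["joints"][6].round(2))
                                                                                  ^^^^^^^^^^^^^^^^^^^^^
AttributeError: 'float' object has no attribute 'round'
```

Call:
step_arm([
  [0, -0.3, 0.3, 0, 0, 0.14, 10],
  [0, -0.6, 0.6, 0, 0, 0.28, 10],
  [0.2, -0.8, 0.9, 0, 0, 0.42, 10],
  [0.3, -1, 1.2, 0, 0, 0.56, 10],
  [0.5, -1.3, 1.4, 0, 0, 0.7, 10],
  [0.7, -1.5, 1.7, 0, 0, 0.84, 10],
  [0.9, -1.7, 2, 0, 0, 0.98, 10],
  [1.1, -1.8, 2.2, 0, 0, 1.1, 10],
])

```text
clock: 17.35
tcp_pos: [0.5128, -0.118, 0.1328]
orientation: [1.925, 2.481, -0.002]
contact_force: [-1.9, -4.2, 0.8]
grip_width: 0.019
gripper_force: 80.4
```

```bash
sed -i 's/o\["grip_width"\].round(4)/o["grip_width"]/' ob.py; python3 ob.py
```

```text
F [-1.89 -4.24  0.82] M [-1.234  0.549  0.062] 0.0189815769926023
clock 17.35 tcp [ 0.5128 -0.118   0.1328] yphi 14.4 -> 14.382684711039374 | shift [0. 0. 0.] rot [-0.0006  0.0016  0.    ]
q7 0.62
```

Call:
step_arm([
  [0, -0.3, 0.3, 0, 0, 0.13, 10],
  [0, -0.6, 0.6, 0, 0, 0.26, 10],
  [0.2, -0.8, 0.9, 0, 0, 0.39, 10],
  [0.3, -1, 1.1, 0, 0, 0.52, 10],
  [0.5, -1.3, 1.3, 0, 0, 0.65, 10],
  [0.6, -1.4, 1.5, 0, 0, 0.78, 10],
  [0.6, -1.4, 1.5, 0, 0, 0.78, 10],
  [0.6, -1.4, 1.5, 0, 0, 0.78, 10],
])

```text
clock: 18.2
tcp_pos: [0.5105, -0.1176, 0.1309]
orientation: [2.72, 1.571, -0.004]
contact_force: [-3.5, -3.5, 1.5]
grip_width: 0.019
gripper_force: 80.6
```

```bash
python3 ob.py
python3 - <<'E'
from h import *; from bench import r
for n in ["scene","side"]:
    f0=np.load(f"pics/{n}0.npz"); f=r.grab_frame(n); 
    for ff in (f0,f):
        w=cloud(ff); m=(w[...,2]>.06)&(w[...,2]<.1)&(abs(w[...,0]-.508)<.018)&(abs(w[...,1]+.117)<.018)
        z=w[m][:,2]; print(n,m.sum(),np.histogram(z,np.arange(.066,.1,.002))[0])
E
```

```text
F [-3.52 -3.51  1.5 ] M [-1.155  0.993  0.023] 0.018960054806689754
clock 18.2 tcp [ 0.5105 -0.1176  0.1309] yphi -30.0 -> -30.002652398225457 | shift [0. 0. 0.] rot [-0.001   0.0024  0.    ]
q7 -0.03
scene 175 [ 0  0  9  8 11 10 11 13 10 15 27 13  0  0  0  0]
scene 173 [11  5 13 11  8  8 13 13 28  6  5  4  4  2  3  2]
side 86 [ 1  2  6  3  4  3  7 11  2 18 11  2  0  0  0  0]
side 88 [ 5  8  2  2  8  5  8 13 12  2  0  3  2  1  3  2]
```

Call:
step_arm([
  [0, 0, 0, 0, 0, 0, 10],
  [0, 0, 0, 0, 0, 0, 10],
  [0, 0, 0, 0, 0, -0.1, 10],
  [0, 0, -5, 0, 0, -0.1, 10],
  [0, 0, -15, 0, 0, -0.1, 10],
  [0, 0, -30, 0, 0, -0.1, 10],
  [0, 0, -50, 0, 0, -0.1, 10],
  [0, 0, -65, 0, 0, -0.1, 10],
])

```text
clock: 19.15
tcp_pos: [0.5125, -0.1163, 0.1985]
orientation: [2.641, 1.699, 0.003]
contact_force: [0.2, -0.2, -0.3]
grip_width: 0.0192
gripper_force: 80.2
```

Call:
step_arm([
  [-30, 0, 0, 0, 0, 0, 10],
  [-60, 0, 0, 0, 0, 0, 10],
  [-60, 0, 0, 0, 0, 0, 10],
])

```text
clock: 19.45
tcp_pos: [0.4854, -0.1749, 0.198]
orientation: [2.645, 1.691, 0.001]
contact_force: [0.2, -0.2, -0.6]
grip_width: 0.0193
gripper_force: 80.2
```

Run:
```python
from h import *; from bench import r
f=r.grab_frame("wrist"); np.savez("pics/w7.npz",**f)
to(r,(.5057,-.4072,.19),18.5)
K,R,t=f["mtx"],cv2.Rodrigues(f["rvec"])[0],f["tvec"].ravel()
z=.083; x0,y0=O[0]-.025,O[1]+.025; s=.05/600
H=K@np.column_stack([R[:,0]*s,-R[:,1]*s,R@np.array([x0,y0,z])+t])
im=cv2.warpPerspective(f["image"],np.linalg.inv(H),(600,600),flags=2)
cv2.imwrite("pics/top7.png",im[:,:,::-1])
w=cloud(f); m=(w[...,2]>.078)&(w[...,2]<.092)&(abs(w[...,0]-.512)<.018)&(abs(w[...,1]+.114)<.018); print(m.sum(),np.nanmedian(w[m][:,2]),rect(w,m))
```

```text
clock 19.5 tcp [ 0.4865 -0.1728  0.1977] yphi -24.7 -> 18.500000000000014 | shift [-204.9  115.4    7.8] rot [ 0.002   0.     -0.7541]
674 0.08267959061840788 (((512.2157592773438, -113.62858581542969), (31.131990432739258, 30.61619758605957), 63.67058563232422), 674, array([0.0813, 0.0827, 0.084 ]))
```

View pics/top7.png

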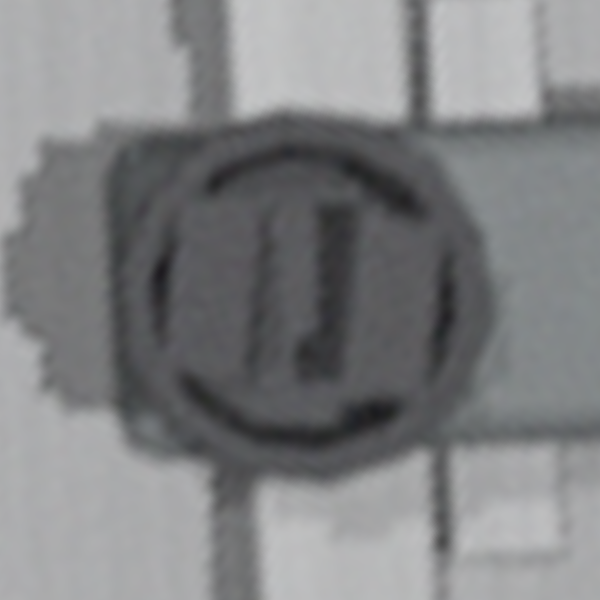

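Rectified view: slot edges (270,205)-(258,380) and (360,200)-(345,380) put the slot at 85.7°, so the screw is at about 3.27 rad. The head has also sunk 4.4 mm, which points to about 3.3. Both are in the window, so the driver goes back.

Call:
step_arm([
  [-26, 14, 4, 0, 0, -0.12, 10],
  [-52, 29, 4, 0, 0, -0.25, 10],
  [-80, 45, 4, 0, 0, -0.38, 10],
  [-110, 62, 4, 0, 0, -0.5, 10],
  [-140, 79, 4, 0, 0, -0.63, 10],
  [-170, 95, 4, 0, 0, -0.754, 10],
  [-195, 109, 4, 0, 0, -0.754, 10],
  [-206, 116, 4, 0, 0, -0.754, 10],
])

```text
clock: 20.3
tcp_pos: [0.5074, -0.4087, 0.193]
orientation: [1.832, 2.55, -0.002]
contact_force: [-0.4, 0.0, -1.3]
grip_width: 0.0193
gripper_force: 80.2
```

Call:
step_arm([
  [0, 0, 0, 0, 0, 0, 10],
  [0, 0, 0, 0, 0, 0, 10],
  [0, 0, 0, 0, 0, 0, 10],
])

```text
clock: 20.6
tcp_pos: [0.5079, -0.4041, 0.1921]
orientation: [-1.827, -2.555, -0.002]
contact_force: [0.2, -0.1, -0.4]
grip_width: 0.019
gripper_force: 80.2
```

Run:
```python
from h import *; from bench import r
to(r,(.5053,-.4089,.0708),18.5)
for n in ["scene","side"]:
    f=r.grab_frame(n); w=cloud(f); o=r.get_obs()
    for k,lo,hi in [("blade",.11,.15),("stand",.045,.06)]:
        m=(w[...,2]>lo)&(w[...,2]<hi)&(abs(w[...,0]-.504)<.04)&(abs(w[...,1]+.41)<.04)
        if m.sum()>5: print(n,k,rect(w,m))
```

```text
clock 20.6 tcp [ 0.5079 -0.4041  0.1921] yphi 18.9 -> 18.5 | shift [ -3.8  -4.1 121.3] rot [ 0.0004 -0.0013  0.0064]
scene blade (((504.0045166015625, -401.15814208984375), (8.526276588439941, 17.843446731567383), 15.46212387084961), 65, array([0.1318, 0.1406, 0.1488]))
scene stand (((501.4034423828125, -406.4136962890625), (63.627254486083984, 66.79164123535156), 84.57817840576172), 521, array([0.0463, 0.054 , 0.0561]))
side blade (((506.7799987792969, -405.4692687988281), (5.507798194885254, 19.929697036743164), 16.88319969177246), 25, array([0.1322, 0.1391, 0.1461]))
side stand (((503.85693359375, -411.14263916015625), (68.96011352539062, 63.20271301269531), 84.06151580810547), 361, array([0.0469, 0.0536, 0.0562]))
```

Call:
step_arm([
  [-4, -5, 10, 0, 0, 0, 10],
  [-4, -5, 30, 0, 0, 0, 10],
  [-4, -5, 60, 0, 0, 0, 10],
  [-4, -5, 85, 0, 0, 0, 10],
  [-4, -5, 105, 0, 0, 0, 10],
  [-4, -5, 115, 0, 0, 0, 10],
  [-4, -5, 119, 0, 0, 0, 10],
  [-4, -5, 119, 0, 0, 0, 10],
])

```text
clock: 21.5
tcp_pos: [0.5036, -0.4119, 0.0731]
orientation: [-1.83, -2.553, 0.0]
contact_force: [-0.5, -0.6, -1.1]
grip_width: 0.019
gripper_force: 80.2
```

Run:
```python
from h import *; from bench import r
to(r,(.5053,-.4089,.0708),18.5); o=r.get_obs(); print(o["contact_force"],o["grip_width"])
```

```text
clock 21.5 tcp [ 0.5036 -0.4119  0.0731] yphi 18.7 -> 18.5 | shift [2.3 2.6 2.3] rot [-0.0002 -0.0001  0.004 ]
[-0.45908439 -0.59091696 -1.0638925 ] 0.019019175094003256
```

Call:
step_arm([
  [2, 2.5, 1.5, 0, 0, 0, 10],
  [2, 2.5, 2.5, 0, 0, 0, 10],
  [2, 2.5, 2.5, 0, 0, 0, 22],
  [2, 2.5, 2.5, 0, 0, 0, 35],
  [2, 2.5, 2.5, 0, 0, 0, 45],
  [2, 2.5, -10, 0, 0, 0, 45],
  [2, 2.5, -50, 0, 0, 0, 45],
  [2, 2.5, -95, 0, 0, 0, 45],
], grip_force=40)

```text
clock: 22.3
tcp_pos: [0.5045, -0.4086, 0.1689]
orientation: [-1.829, -2.551, 0.001]
contact_force: [1.6, -0.2, -0.3]
grip_width: 0.045
gripper_force: 0.0
```

Call:
step_arm([
  [0, 0, -45, 0, 0, 0, 45],
  [0, 0, -70, 0, 0, 0, 45],
  [0, 0, -70, 0, 0, 0, 45],
])

```text
clock: 22.6
tcp_pos: [0.5069, -0.4113, 0.2441]
orientation: [1.826, 2.546, 0.001]
contact_force: [-0.7, 0.2, -0.4]
grip_width: 0.0454
gripper_force: 0.0
```

```bash
python3 - <<'E'
from h import *; from bench import r
f=r.grab_frame("wrist"); w=cloud(f)
for lo,hi in [(.05,.058),(.1,.118)]:
    b=(w[...,2]>lo)&(w[...,2]<hi)&(abs(w[...,0]-.506)<.05)&(abs(w[...,1]+.408)<.05)
    n,l,s,c=cv2.connectedComponentsWithStats(b.astype(np.uint8))
    for i in range(1,n):
        if s[i,4]>60: print(lo,s[i],rect(w,l==i))
to(r,(*gw(0,-.12),.15),G)
E
python3 blk.py -.1 .1
```

```text
0.05 [ 287  144   67   67 1894] (((505.6944580078125, -406.9378662109375), (62.30499267578125, 62.144630432128906), 84.3533935546875), 1894, array([0.0531, 0.0544, 0.0556]))
0.1 [312 178  19  20 359] (((506.8668518066406, -405.8736877441406), (18.768360137939453, 18.9765567779541), 18.570274353027344), 359, array([0.1051, 0.1084, 0.1115]))
clock 22.65 tcp [ 0.5061 -0.4101  0.2413] yphi 18.7 -> 2.75 | shift [163.7  67.3  90.9] rot [0.0038 0.0032 0.2787]
667 y [-0.0677  0.0725]
-0.08 top z 0.0359 x top [-0.0094 -0.001   0.0072]
-0.06 top z 0.0363 x top [-0.0104 -0.003   0.0076]
-0.04 top z 0.0361 x top [-0.0119 -0.0039  0.0059]
-0.02 top z 0.0697 x top [-0.0185 -0.0133 -0.0008]
0.0 top z 0.0679 x top [-0.0199 -0.0163 -0.0116]
0.02 top z 0.0363 x top [-0.0118 -0.0055  0.002 ]
0.04 top z 0.0365 x top [-0.013  -0.0055  0.0056]
0.06 top z 0.0356 x top [-0.0116 -0.0049  0.0064]
```

Call:
step_arm([
  [40, 16, 0, 0, 0, 0.1, 45],
  [80, 32, 0, 0, 0, 0.2, 45],
  [120, 49, 30, 0, 0, 0.279, 45],
  [164, 67, 60, 0, 0, 0.279, 45],
  [164, 67, 91, 0, 0, 0.279, 45],
  [164, 67, 91, 0, 0, 0.279, 45],
  [164, 67, 91, 0, 0, 0.279, 45],
])

```text
clock: 23.4
tcp_pos: [0.5152, -0.233, 0.1469]
orientation: [-2.167, -2.272, 0.003]
contact_force: [0.4, -1.9, 1.4]
grip_width: 0.0448
gripper_force: 0.0
```

Run:
```python
from h import *; from bench import r
f=r.grab_frame("wrist"); w=cloud(f)
b=(w[...,2]>.032)&(w[...,2]<.04)&(abs(w[...,0]-.512)<.03)&(abs(w[...,1]+.115)<.1)
n,l,s,c=cv2.connectedComponentsWithStats(b.astype(np.uint8))
for i in range(1,n):
    if s[i,4]>100:
        q=rect(w,l==i); print(s[i],q,wg(np.array(q[0][0])/1000))
to(r,(*gw(.0005,-.060),.0135),G)
```

```text
[314   0  23  26 520] (((511.6567077636719, -77.69573974609375), (17.421890258789062, 17.801664352416992), 3.230504274368286), 520, array([0.0341, 0.0354, 0.0367])) [0.00138932 0.03607915]
[ 316   80   21   67 1381] (((516.203125, -154.31585693359375), (17.797412872314453, 54.99711990356445), 3.612642526626587), 1381, array([0.0341, 0.0353, 0.0365])) [ 0.00225441 -0.04067086]
clock 23.45 tcp [ 0.516  -0.2342  0.1481] yphi 2.6 -> 2.75 | shift [ 60.6   2.1 134.5] rot [ 0.0001  0.0014 -0.0022]
```

Call:
step_arm([
  [45, 3, 20, 0, 0, -0.012, 45],
  [61, 4, 60, 0, 0, -0.012, 45],
  [61, 4, 95, 0, 0, -0.012, 45],
  [61, 4, 120, 0, 0, -0.012, 45],
  [61, 4, 131, 0, 0, -0.012, 45],
  [61, 4, 134, 0, 0, -0.012, 45],
  [61, 4, 134, 0, 0, -0.012, 45],
  [61, 4, 134, 0, 0, -0.012, 45],
])

```text
clock: 24.25
tcp_pos: [0.5184, -0.172, 0.0147]
orientation: [2.153, 2.285, 0.002]
contact_force: [-0.1, -0.3, 0.1]
grip_width: 0.0452
gripper_force: 0.0
```

Call:
step_arm([
  [0, 0, 0, 0, 0, 0, 30],
  [0, 0, 0, 0, 0, 0, 15],
  [0, 0, 0, 0, 0, 0, 10],
  [0, 0, 0, 0, 0, 0, 10],
  [0, 0, 0, 0, 0, 0, 10],
  [0, 0, 0, 0, 0, 0, 10],
], grip_force=60)

```text
clock: 24.85
tcp_pos: [0.5179, -0.1713, 0.0143]
orientation: [2.153, 2.286, 0.002]
contact_force: [-0.5, 0.7, 6.6]
grip_width: 0.0169
gripper_force: 59.0
```

Run:
```python
from h import *; from bench import r
to(r,(*gw(.001,-.155),.0135),G); o=r.get_obs(); print(o["contact_force"],o["grip_width"],wg(o["tcp_pos"]))
```

```text
clock 24.85 tcp [ 0.5179 -0.1713  0.0143] yphi 3.4 -> 2.75 | shift [-97.2  -3.3   0.8] rot [0.0015 0.0001 0.0121]
[-0.45170467  0.74074427  6.5611466 ] 0.016931060096350536 [ 0.00308674 -0.05776175]
```

Call:
step_arm([
  [-8, 0, 0, 0, 0, 0, 10],
  [-20, 0, 0, 0, 0, 0, 10],
  [-32, 0, 0, 0, 0, 0, 10],
  [-44, -1, 0, 0, 0, 0, 10],
  [-56, -1, 0, 0, 0, 0, 10],
  [-68, -1, 0, 0, 0, 0, 10],
  [-82, -1, 0, 0, 0, 0, 10],
  [-97, -1, 0, 0, 0, 0, 10],
])

```text
clock: 25.65
tcp_pos: [0.5232, -0.2669, 0.0141]
orientation: [-2.152, -2.289, -0.004]
contact_force: [0.3, 3.3, 5.7]
grip_width: 0.0169
gripper_force: 58.9
```

Call:
step_arm([
  [0, 0, 0.5, 0, 0, 0, 10],
  [0, 0, 0.5, 0, 0, 0, 10],
  [0, 0, 0.5, 0, 0, 0, 10],
])

```text
clock: 25.95
tcp_pos: [0.523, -0.2704, 0.0143]
orientation: [2.152, 2.282, -0.001]
contact_force: [-0.5, -3.5, 6.9]
grip_width: 0.0166
gripper_force: 59.4
```

```bash
python3 blk.py -.15 .06
python3 - <<'E'
from h import *; from bench import r
o=r.get_obs(); print(o["contact_force"],o["grip_width"],o["tcp_pos"],wg(o["tcp_pos"]))
E
```

```text
634 y [-0.1484  0.0225]
-0.15 top z 0.0432 x top [-0.0216 -0.0198  0.0049]
-0.13 top z 0.0365 x top [-0.0094 -0.0028  0.0082]
-0.11 top z 0.0368 x top [-0.0107 -0.0033  0.0055]
-0.09 top z 0.0362 x top [-0.0105 -0.0024  0.0082]
-0.07 top z 0.0361 x top [-0.0117 -0.0041  0.0075]
-0.05 top z 0.0361 x top [-0.0114 -0.0043  0.0057]
-0.03 top z 0.0705 x top [-0.0149 -0.0082 -0.0024]
-0.01 top z 0.0711 x top [-0.0203 -0.0177 -0.0119]
0.01 top z 0.0715 x top [-0.0149 -0.0126 -0.0117]
[-0.18168157 -3.58692532  7.89569628] 0.01692771538281416 [ 0.52302716 -0.2702944   0.01422093] [ 0.00350615 -0.15684324]
```

Call:
step_arm([
  [0, 0, 0, 0, 0, 0, 22],
  [0, 0, 0, 0, 0, 0, 34],
  [0, 0, 0, 0, 0, 0, 42],
  [0, 0, -10, 0, 0, 0, 42],
  [0, 0, -40, 0, 0, 0, 42],
  [0, 0, -85, 0, 0, 0, 42],
  [0, 0, -130, 0, 0, 0, 42],
  [0, 0, -130, 0, 0, 0, 42],
])

```text
clock: 26.8
tcp_pos: [0.5252, -0.2702, 0.1492]
orientation: [2.148, 2.279, 0.007]
contact_force: [0.3, -0.7, 0.8]
grip_width: 0.042
gripper_force: 0.0
```

```bash
python3 blk.py -.19 -.022
python3 - <<'E'
from h import *; from bench import r
f=r.grab_frame("wrist"); cv2.imwrite("pics/end.png",f["image"][:,:,::-1]); w=cloud(f)
m=(w[...,2]>.076)&(w[...,2]<.092)&(abs(w[...,0]-.512)<.018)&(abs(w[...,1]+.114)<.018); print("head z",m.sum(),np.nanmedian(w[m][:,2]))
m=(w[...,2]>.1)&(w[...,2]<.118)&(abs(w[...,0]-.506)<.03)&(abs(w[...,1]+.408)<.03); print(m.sum() and rect(w,m))
print(r.get_obs()["tcp_pos"])
E
```

```text
566 y [-0.1667 -0.0268]
-0.17 top z 0.0369 x top [-0.0101 -0.0025  0.0085]
-0.15 top z 0.0368 x top [-0.0097 -0.0025  0.0089]
-0.13 top z 0.0367 x top [-0.0095 -0.0014  0.0087]
-0.11 top z 0.0367 x top [-0.0094 -0.0042  0.0065]
-0.09 top z 0.0363 x top [-0.0116 -0.0032  0.0083]
-0.07 top z 0.0367 x top [-0.0121 -0.0038  0.0079]
-0.05 top z 0.0368 x top [-0.0116 -0.0037  0.0081]
-0.03 top z 0.0353 x top [-0.0106 -0.0027  0.0077]
head z 395 0.08198781976869192
0
[ 0.52269816 -0.26800904  0.14424494]
```

View pics/end.png

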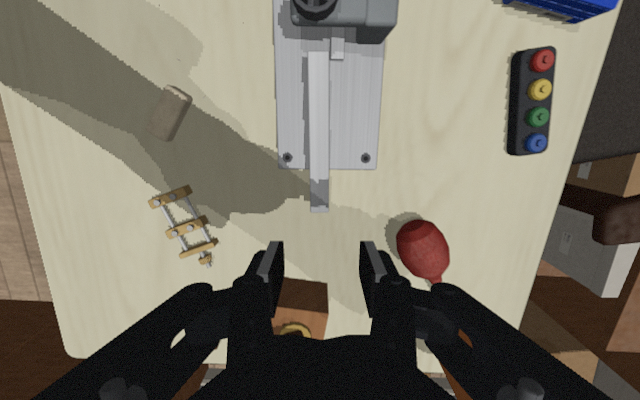

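The block stands on the base at (318,130), clear of the screw head at (318,8). The fingers touch nothing.

```bash
python3 -c "
from bench import r
print(r.hand_in())"
```

```text
the job is handed in; nothing more can be done
None
```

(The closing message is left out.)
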